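# Empty the cartoner's catch tray into the tote

## Task

Press the red key to pause the cartoning machine, then move the three green-banded cartons from its catch tray to the tote, setting one down gently on each yellow-outlined place, flat and in line with it. Then press the green key to restart the machine. Do not press the blue key, leave the orange-banded sample in the tray and do not disturb the carton already packed or the bottles, jars and bowl standing around.

Things in the scene. Friction and masses are not known exactly. Their poses are not given: they have to be found in the camera images.
- catch_tray: open aluminium catch tray of a white cartoning machine, fixed: 260 x 260 mm outside, walls and floor 5 mm thick, rim 30 mm high. Origin: underside of the tray's centre, z up. On its +y side, one piece with it, a 160 mm wide chute rises from 25 mm high at y = 130 mm to 110 mm at y = 285, and the machine, 290 mm high, fills y 280 to 580, x -180 to 180 mm
- carton1: finished carton, white with a GREEN band and a thin grey one, at first lying in the catch tray at any yaw, 100 x 44 x 40 mm, about 0.12 kg. Origin: centre of its underside; x along its 100 mm length, z up
- carton2: finished carton, white with a GREEN band and a thin grey one, at first lying in the catch tray at any yaw, 100 x 44 x 40 mm, about 0.12 kg. Origin: centre of its underside; x along its 100 mm length, z up
- carton3: finished carton, white with a GREEN band and a thin grey one, at first lying in the catch tray at any yaw, 100 x 44 x 40 mm, about 0.12 kg. Origin: centre of its underside; x along its 100 mm length, z up
- sample: carton like the others but with an ORANGE band, lying among them in the catch tray; it stays there. 100 x 44 x 40 mm, about 0.12 kg. Origin: centre of its underside; x along its 100 mm length, z up
- packed: green-banded carton that is already packed in the tote on one of its four places; it stays there. 100 x 44 x 40 mm, about 0.12 kg. Origin: centre of its underside; x along its 100 mm length, z up
- tote: open blue tote, fixed: outside 186 (x) x 254 (y) x 60 mm high, walls and floor 5 mm thick. Origin: underside of its centre, z up. Its four places lie at x = +-40, y = +-60 mm with the cartons lengthwise along y; the rows stand 80 mm apart (36 mm between cartons, 26 mm from carton to wall)
- mark1: yellow-outlined rectangle 108 x 52 mm, drawn flat on the tote's floor (no height): a free place for one carton. Origin: its centre, on the floor; x along its length, which runs along the tote's y
- mark2: yellow-outlined rectangle 108 x 52 mm, drawn flat on the tote's floor (no height): a free place for one carton. Origin: its centre, on the floor; x along its length, which runs along the tote's y
- mark3: yellow-outlined rectangle 108 x 52 mm, drawn flat on the tote's floor (no height): a free place for one carton. Origin: its centre, on the floor; x along its length, which runs along the tote's y
- panel: grey control panel, fixed, 200 (x) x 74 (y) x 40 mm high, flat on the bench with three round keys in a row along its x, 62 mm apart, in an order that varies. Origin: centre of its underside
- red (a joint): travel of the red key (pause): 0 up, 0.006 m fully down; it springs back. Needs 1.5 N to start and 5 N fully down; counts as pressed beyond 0.0045 m
- red_top (a point): middle of the red key's top face (36 mm dia), which stands 62 mm above the bench when up; pressed straight down. It stands 10 mm proud of a black collar of 52 mm dia
- blue (a joint): travel of the blue key (run the feed by hand; not wanted here): 0 up, 0.006 m fully down; it springs back. Needs 1.5 N to start and 5 N fully down; counts as pressed beyond 0.0045 m
- blue_top (a point): middle of the blue key's top face (36 mm dia), which stands 62 mm above the bench when up; pressed straight down. It stands 10 mm proud of a black collar of 52 mm dia
- green (a joint): travel of the green key (start): 0 up, 0.006 m fully down; it springs back. Needs 1.5 N to start and 5 N fully down; counts as pressed beyond 0.0045 m
- green_top (a point): middle of the green key's top face (36 mm dia), which stands 62 mm above the bench when up; pressed straight down. It stands 10 mm proud of a black collar of 52 mm dia
- amber_a: tall amber bottle, 60 dia x 150, black cap, beyond the catch tray; loose, to be left alone. Origin: centre of its underside
- amber_b: tall amber bottle, 68 dia x 170, black cap, beyond the panel; loose, to be left alone. Origin: centre of its underside
- clear_jar: clear glass jar with white cap, 60 dia x 85, on the robot's side of the catch tray; loose, to be left alone. Origin: centre of its underside
- tub: white tub with green cap, 60 dia x 75, beyond the tote; loose, to be left alone. Origin: centre of its underside
- bowl: white ceramic bowl, 90 dia x 50, between robot and panel; loose, to be left alone. Origin: centre of its underside
Mind the look-alikes: they are no part of the job. Leave any turquoise look-alike of the carton1 alone.

How it is judged:
On the way, in this order (a step that is already met when the one before it is completed fails the run):
1. the red key is pressed while the finished cartons still lie untouched in the tray (value of joint red above 0.0045 m and distance of each of carton1, carton2, carton3 from where it was at the start of the episode below 0.02 m).
2. each yellow-outlined place has a finished carton set down on it and let go, flat and in line (((distance between carton1 and mark1 below 0.026 m and angle between carton1's own z axis and vertical below 0.08 rad and angle between the x axis of carton1 and the x axis of mark1, either way round below 0.25 rad) or (distance between carton2 and mark1 below 0.026 m and angle between carton2's own z axis and vertical below 0.08 rad and angle between the x axis of carton2 and the x axis of mark1, either way round below 0.25 rad) or (distance between carton3 and mark1 below 0.026 m and angle between carton3's own z axis and vertical below 0.08 rad and angle between the x axis of carton3 and the x axis of mark1, either way round below 0.25 rad)) and ((distance between carton1 and mark2 below 0.026 m and angle between carton1's own z axis and vertical below 0.08 rad and angle between the x axis of carton1 and the x axis of mark2, either way round below 0.25 rad) or (distance between carton2 and mark2 below 0.026 m and angle between carton2's own z axis and vertical below 0.08 rad and angle between the x axis of carton2 and the x axis of mark2, either way round below 0.25 rad) or (distance between carton3 and mark2 below 0.026 m and angle between carton3's own z axis and vertical below 0.08 rad and angle between the x axis of carton3 and the x axis of mark2, either way round below 0.25 rad)) and ((distance between carton1 and mark3 below 0.026 m and angle between carton1's own z axis and vertical below 0.08 rad and angle between the x axis of carton1 and the x axis of mark3, either way round below 0.25 rad) or (distance between carton2 and mark3 below 0.026 m and angle between carton2's own z axis and vertical below 0.08 rad and angle between the x axis of carton2 and the x axis of mark3, either way round below 0.25 rad) or (distance between carton3 and mark3 below 0.026 m and angle between carton3's own z axis and vertical below 0.08 rad and angle between the x axis of carton3 and the x axis of mark3, either way round below 0.25 rad)) and linear speed of each of carton1, carton2, carton3 below 0.03 m/s and contact force between the fingers and carton1 below 0.05 N and contact force between the fingers and carton2 below 0.05 N and contact force between the fingers and carton3 below 0.05 N), for 0.2 s.
3. the green key is pressed alone (value of joint green above 0.0045 m and value of joint each of red, blue below 0.002 m).
At the end, for the whole second after the job is handed in: Each yellow-outlined place holds one green-banded carton: centre within 26 mm, flat within 0.08 rad, in line within 0.25 rad, at rest, released. The sample lies flat in the tray, the packed carton within 25 mm of its start, all keys are up, bottles, jars and bowl upright within 0.2 rad (all of step 2 and x of sample in the frame of catch_tray between -0.125 and 0.125 m and y of sample in the frame of catch_tray between -0.125 and 0.125 m and z of sample in the frame of catch_tray below 0.015 m and angle between sample's own z axis and vertical below 0.1 rad and distance of packed from where it was at the start of the episode below 0.025 m and value of joint each of red, blue, green below 0.002 m and angle between each of amber_a, amber_b, clear_jar, tub, bowl's own z axis and vertical below 0.2 rad); the robot touches nothing.
It fails at once if the green key is pressed before the three cartons are in their places (value of joint green above 0.0045 m and not (((distance between carton1 and mark1 below 0.026 m and angle between carton1's own z axis and vertical below 0.08 rad and angle between the x axis of carton1 and the x axis of mark1, either way round below 0.25 rad) or (distance between carton2 and mark1 below 0.026 m and angle between carton2's own z axis and vertical below 0.08 rad and angle between the x axis of carton2 and the x axis of mark1, either way round below 0.25 rad) or (distance between carton3 and mark1 below 0.026 m and angle between carton3's own z axis and vertical below 0.08 rad and angle between the x axis of carton3 and the x axis of mark1, either way round below 0.25 rad)) and ((distance between carton1 and mark2 below 0.026 m and angle between carton1's own z axis and vertical below 0.08 rad and angle between the x axis of carton1 and the x axis of mark2, either way round below 0.25 rad) or (distance between carton2 and mark2 below 0.026 m and angle between carton2's own z axis and vertical below 0.08 rad and angle between the x axis of carton2 and the x axis of mark2, either way round below 0.25 rad) or (distance between carton3 and mark2 below 0.026 m and angle between carton3's own z axis and vertical below 0.08 rad and angle between the x axis of carton3 and the x axis of mark2, either way round below 0.25 rad)) and ((distance between carton1 and mark3 below 0.026 m and angle between carton1's own z axis and vertical below 0.08 rad and angle between the x axis of carton1 and the x axis of mark3, either way round below 0.25 rad) or (distance between carton2 and mark3 below 0.026 m and angle between carton2's own z axis and vertical below 0.08 rad and angle between the x axis of carton2 and the x axis of mark3, either way round below 0.25 rad) or (distance between carton3 and mark3 below 0.026 m and angle between carton3's own z axis and vertical below 0.08 rad and angle between the x axis of carton3 and the x axis of mark3, either way round below 0.25 rad)))).
It fails at once if the blue key is pressed (value of joint blue above 0.0045 m).
It fails at once if a finished carton is dropped or thrown (it moves faster than 0.7 m/s with no finger on it, as after a fall of 25 mm) ((linear speed of carton1 above 0.7 m/s and contact force between the fingers and carton1 below 0.05 N) or (linear speed of carton2 above 0.7 m/s and contact force between the fingers and carton2 below 0.05 N) or (linear speed of carton3 above 0.7 m/s and contact force between the fingers and carton3 below 0.05 N)).
It fails at once if the carton already packed is shifted by more than 25 mm, or the orange-banded sample is lifted out of the tray (distance of packed from where it was at the start of the episode above 0.025 m or z of sample in the frame of catch_tray above 0.06 m).
It fails at once if a bottle, jar or the bowl is shifted by more than 40 mm or tipped by more than 0.35 rad (distance of any of amber_a, amber_b, clear_jar, tub, bowl from where it was at the start of the episode above 0.04 m or angle between any of amber_a, amber_b, clear_jar, tub, bowl's own z axis and vertical above 0.35 rad).
It also fails if it takes over 72 s, if anything falls off the work surface, if the arm or the gripper's body presses on something with over 40 N, if the wrist force passes 120 N, or if a joint passes its speed limit or range.

## Robot

A 7-joint arm with a two-finger parallel gripper is mounted at the origin on the work surface. World frame = base frame: x ahead of the robot, y to its left, z up, the work surface at z = 0. Lengths are in m, angles in rad, forces in N, time in s.
With the tool pointing down it reaches from about 0.4 to 0.85 m from the base axis. Payload 10.4 kg.
Tool frame: the origin (TCP) lies midway between the tips of the shut fingers; the grasp point (between the pads) lies 19 mm behind it; z points along the fingers, y is the line along which they close (so a half turn about z gives the same grasp; the last joint's range is limited). The gripper opens to 87 mm and grips with 3 to 60 N. Pads are 19 mm wide; open, the fingers measure 117 mm over their backs; the gripper's body (75 mm by 190 mm) begins 51 mm behind the grasp point.
Start: joints at [1.211, 0.332, -0.065, 1.46, 0.022, 1.35, -0.088], TCP at [0.207, -0.59, 0.223] pointing down, gripper open.
Joint ranges: [-2.6, 2.6], [-0.5, 2.12], [-1.47, 1.34], [0.16, 2.42], [-1.27, 4.41], [0.06, 2.06], [-2.6, 2.6]. Speed limits (rad/s): [2.22, 2.22, 2.79, 2.79, 3.14, 3.14, 3.14].

## Interface

Orientations are given as a unit quaternion [x, y, z, w].
In Python, from bench import r gives the robot as it stands.
- The arm moves only by the tool arm_command, never from a script. Its argument "moves" is one flat list of numbers, 4 for each row, row after row: the shift along the tool's x, y, z in cm, then the turn about the tool's z in degrees. A call has 1 to 12 rows; each row shifts and turns the commanded pose from where the row before left it, along the tool's axes as they then stand; what a row does not reach is not made up. A row lasts 1/12 s, in which the tool goes at most 41.7 mm and 7.16 degrees, less where a joint would pass 70% of its speed; a pose out of reach is approached as far as the arm can. A call with a gripper value outside its range is refused whole. "fingers" is the opening in per cent of the stroke, from 0 (shut) to 100 (fully open), set as the call begins (left out, the last holds). The fingers move at their own pace and stop on an object; "squeeze" is the grip in N (left out, the last holds). Time passes only in rows, so rows that do not move let the fingers close. It gives the time, the measured TCP pose, the force, the opening and the grip force at its end, in the units of the state.
- r.read_state(): the state, without advancing time (a new reading comes with each control period).
- r.camera(name): name is "scene" or "top" or "wrist"; returns the picture (480x640x3 uint8, red, green, blue); there is no depth.
- r.camera_info(name): a dict with "fx", "fy", "cx", "cy" (pixels), "origin" and "attitude" of the camera in the world. Camera axes: x right, y up, looking along -z (the intrinsics and any distortion apply to the point x, -y, -z); pixel columns grow to the right and rows downward; lengths in m; the calibration is good to about 2 mm. The wrist camera is an equidistant fisheye: a pixel r from the principal point sees the ray r / f radians off the axis. A picture is of the moment at which its call begins: read the wrist's pose just before it. camera_info takes no time and is no camera call; for the wrist camera it gives the pose at the moment of the call.
- r.close_job(): hands the job in; it is judged then, once.
The state is a dict: "time": time; "joint_positions": joint angles; "joint_vel": joint speeds; "joint_torque": joint torques, N m; "ee_pos": TCP position; "eef_rot": TCP orientation; "ft_force": force on the tool from outside, world axes, zero at the start; "torque": the same for the moment, N m; "width": finger opening in m; "grip_force": force on a finger pad.
Only numpy, scipy, OpenCV 4.12 (cv2) and the standard library are available. Lean on these libraries where they do the work, as an engineer would, in place of code of your own. Each camera call takes 0.05 s, during which the arm holds its last target. There are 200 camera calls.

## Working session

There is one attempt and no reset: what is moved stays moved. The work goes in short steps, Python scripts to look and compute and a tool call to move; the robot and the scene stay as the last step left them, time stands still between calls to the robot, and variables do not carry over. Pictures are saved under pics/ and viewed, at most 10 in all, crops included, and the job is handed in when it is done.

Besides the shell and the picture viewer there is one more tool, called by a JSON object that holds its "fn" and its "kwargs", one argument or row to a line. arm_command: Moves the arm, as the interface text tells. Its arguments: {"type":"object","properties":{"moves":{"type":"array"},"fingers":{"type":"number"},"squeeze":{"type":"number"}},"required":["moves"]}

```bash
mkdir -p pics; ls
python3 - <<'E'
from bench import r
import cv2,numpy as np
s=r.read_state(); print(s['time'],s['ee_pos'],s['eef_rot'],s['width'])
for n in ("top","scene"):
    im=r.camera(n); cv2.imwrite(f'pics/{n}0.png',im[:,:,::-1]); print(n,r.camera_info(n))
print(r.camera_info('wrist'))
E
```

```text
pics
0.0 [ 0.20639967 -0.58950912  0.22175447] [ 9.85849786e-01  1.67629579e-01 -1.65271988e-04 -7.04418542e-04] 0.08713031335401328
top {'fx': 476.2435745930014, 'fy': 476.2435745930014, 'cx': 321.4938921010072, 'cy': 242.768346506503, 'origin': array([ 0.35807076, -0.03992115,  1.07287152]), 'attitude': array([-0.06249563,  0.06008528,  0.71451572, -0.69422715])}
scene {'fx': 467.76269044841007, 'fy': 467.76269044841007, 'cx': 319.2439986103934, 'cy': 236.42074607358305, 'origin': array([ 1.26165665, -0.10427907,  0.69420238]), 'attitude': array([0.30729377, 0.2687619 , 0.62112237, 0.66898773])}
{'fx': 371.64829954431775, 'fy': 371.64829954431775, 'cx': 319.9072264793673, 'cy': 237.70024765751364, 'origin': array([ 0.28619931, -0.56183183,  0.38400406]), 'attitude': array([-0.12542321,  0.09007706, -0.57148399,  0.80595359])}
```

View pics/top0.png

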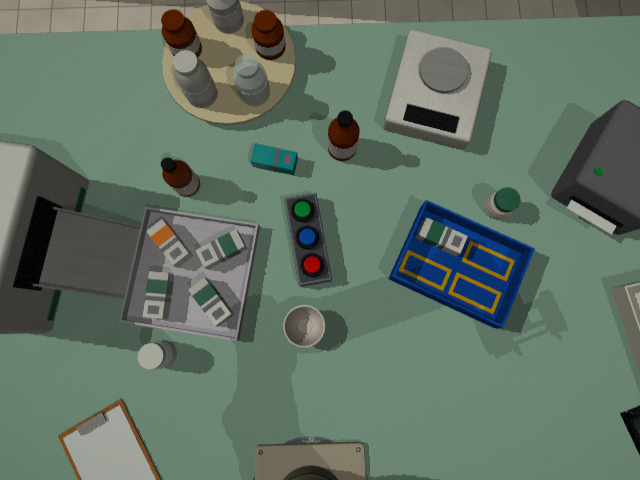

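View pics/scene0.png

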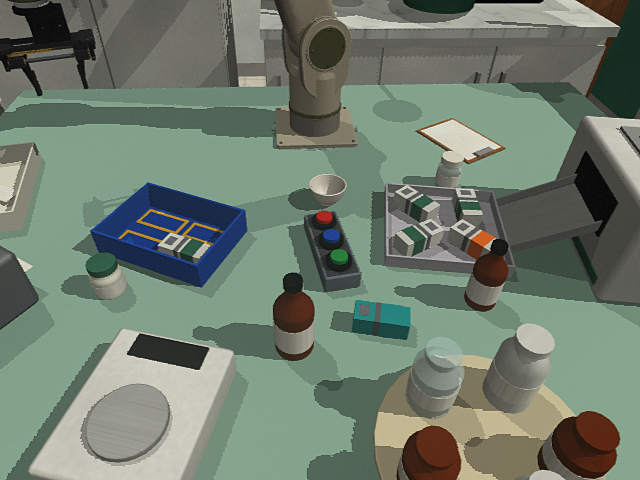

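The top view shows the keys: green (303,210), blue (308,237) and red (312,265). In the tray are green-banded cartons at about (220,248), (156,295) and (210,302), with the orange sample at (167,243). A turquoise look-alike lies outside at (274,158). The packed carton is at (443,237), and the free places are at (492,260), (425,271) and (475,292).

Next I make a close rectified crop of the tray and tote.

```bash
cat > h.py <<'E'
import numpy as np,cv2
from scipy.spatial.transform import Rotation as R
def ray(ci,u,v,fish=False):
    u=np.asarray(u,float);v=np.asarray(v,float)
    a=(u-ci['cx'])/ci['fx'];b=(v-ci['cy'])/ci['fy']
    if fish:
        t=np.hypot(a,b)+1e-12; d=np.stack([np.sin(t)*a/t,-np.sin(t)*b/t,-np.cos(t)],-1)
    else: d=np.stack([a,-b,-np.ones_like(a)],-1)
    return d@R.from_quat(ci['attitude']).as_matrix().T
def plane(ci,u,v,z,fish=False):
    d=ray(ci,u,v,fish);o=ci['origin'];return (o+d*((z-o[2])/d[...,2])[...,None])
def proj(ci,p,fish=False):
    c=(np.asarray(p,float)-ci['origin'])@R.from_quat(ci['attitude']).as_matrix()
    x,y,z=c[...,0],-c[...,1],-c[...,2]
    if fish:
        rr=np.hypot(x,y)+1e-12;t=np.arctan2(rr,z);x,y=t*x/rr,t*y/rr
    else: x,y=x/z,y/z
    return np.stack([ci['cx']+ci['fx']*x,ci['cy']+ci['fy']*y],-1)
def rect(im,ci,cx,cy,w,h,z,s=1500,fish=False):
    # output: up=+x, left=+y
    X=cx+h/2-np.arange(int(h*s))/s;Y=cy+w/2-np.arange(int(w*s))/s
    P=np.stack(np.broadcast_arrays(X[:,None],Y[None,:],np.array(z)),-1)
    q=proj(ci,P,fish).astype(np.float32)
    return cv2.remap(im,q[...,0],q[...,1],cv2.INTER_CUBIC)
E
cat > look.py <<'E'
from bench import r
from h import *
ci=r.camera_info('top');im=cv2.imread('pics/top0.png')
hsv=cv2.cvtColor(im,cv2.COLOR_BGR2HSV)
for n,(u,v) in dict(green=(303,210),blue=(308,237),red=(312,265)).items():
    m=np.zeros(im.shape[:2],np.uint8);m[v-14:v+15,u-14:u+15]=255
    m&=((hsv[...,1]>150)&(hsv[...,2]>70)).astype(np.uint8)*255
    y,x=np.nonzero(m);print(n,len(x),plane(ci,x.mean(),y.mean(),.062).round(4))
t=plane(ci,192,272,.02);print('tray',t)
t2=plane(ci,462,264,.03);print('tote',t2)
for n,u,v,z in [('jar',152,356,.085),('ambA',168,165,.15),('ambB',345,118,.17),('tub',508,199,.075),('bowl',305,327,.05),('machine',10,145,.29)]: print(n,plane(ci,u,v,z).round(3))
a=rect(im,ci,.30,.245,.27,.3,.045);b=rect(im,ci,.33,-.34,.26,.3,.005)
cv2.imwrite('pics/r.png',np.hstack([a,b]));print(a.shape,b.shape)
E
python3 look.py
```

```text
green 191 [0.6123 0.0016 0.062 ]
blue 206 [ 0.5507 -0.0073  0.062 ]
red 218 [ 0.4895 -0.0165  0.062 ]
tray [0.48517501 0.25081972 0.02      ]
tote [ 0.48443968 -0.34690003  0.03      ]
jar [0.309 0.311 0.085]
ambA [0.689 0.268 0.15 ]
ambB [ 0.77  -0.094  0.17 ]
tub [ 0.617 -0.444  0.075]
bowl [0.358 0.001 0.05 ]
machine [0.684 0.497 0.29 ]
(450, 405, 3) (450, 390, 3)
```

```bash
sed -i 's/^a=.*/a=rect(im,ci,.485,.25,.27,.3,.045);b=rect(im,ci,.485,-.347,.26,.3,.005)/' look.py; python3 look.py|tail -1
```

```text
(450, 405, 3) (450, 390, 3)
```

View pics/r.png

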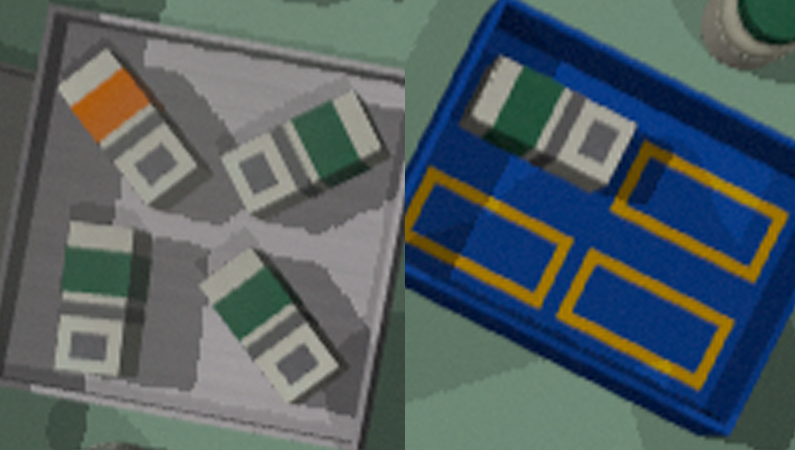

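The crop settles the choice. In crop pixels the three green cartons are centred at about (301,152), (96,297) and (271,325), and the orange sample at about (130,128). The free places are at about (700,212), (488,237) and (646,319). Sizes check out at roughly 100 x 44 mm, with marks 80/120 mm apart. I'll refine with masks and write a motion helper.

```bash
cat > go.py <<'E'
import sys
from bench import r
from h import *
def st():
    s=r.read_state();M=R.from_quat(s['eef_rot']).as_matrix()
    return s,M,np.degrees(np.arctan2(M[1,0],M[0,0]))
if __name__=='__main__':
    s,M,psi=st();x,y,z,t=map(float,sys.argv[1:5]);d=np.array([x,y,z])-s['ee_pos']
    turn=(psi-t+180)%360-180
    print('t',round(s['time'],2),'pos',s['ee_pos'].round(4),'psi',round(psi,1),'tilt',round(np.degrees(np.arccos(-M[2,2])),2),'j',s['joint_positions'].round(2))
    print('shift cm before turn',(d@M*100).round(2),'turn',round(turn,1))
    print('after turn',(d@(M@R.from_euler('z',turn,degrees=True).as_matrix())*100).round(2))
E
python3 - <<'E'
from bench import r
from h import *
ci=r.camera_info('top');im=cv2.imread('pics/top0.png')
a=rect(im,ci,.485,.25,.27,.3,.045);b=rect(im,ci,.485,-.347,.26,.3,.005)
h=cv2.cvtColor(a,cv2.COLOR_BGR2HSV)
for (u,v) in [(301,152),(96,297),(271,325)]:
    m=(((h[...,0]>65)&(h[...,0]<95)&(h[...,1]>110)&(h[...,2]>60))).astype(np.uint8)
    n,l,s,c=cv2.connectedComponentsWithStats(m)
    i=min([k for k in range(1,n) if s[k,4]>600],key=lambda k:np.hypot(*(c[k]-(u,v))))
    (x,y),wh,an=cv2.minAreaRect(np.argwhere(l==i)[:,::-1].astype(np.float32))
    print('band',(.635-y/1500).round(4),(.385-x/1500).round(4),np.array(wh)/1.5,an,s[i,4])
h=cv2.cvtColor(b,cv2.COLOR_BGR2HSV)
m=((h[...,0]>15)&(h[...,0]<32)&(h[...,1]>130)).astype(np.uint8)
for c in cv2.findContours(m,0,1)[0]:
    if cv2.contourArea(c)>3000:
        (x,y),wh,an=cv2.minAreaRect(c);print('mark',round(.635-y/1500,4),round(-.217-x/1500,4),np.array(wh)/1.5,an)
E
python3 go.py .4895 -.0165 .15 116.9
```

```text
t 0.1 pos [ 0.2064 -0.5895  0.2218] psi 19.3 tilt 0.08 j [ 1.21  0.33 -0.06  1.46  0.02  1.35 -0.09]
shift cm before turn [ 45.65 -44.72   7.24] turn -97.6
after turn [38.29 51.17  7.24]Traceback (most recent call last):
  File "<stdin>", line 11, in <module>
AttributeError: 'float' object has no attribute 'round'
```

{"fn": "arm_command", "kwargs": {
  "moves": [2.54,-2.48,0,0,2.54,-2.48,0,0,2.54,-2.48,0,0,2.54,-2.48,0,0,2.54,-2.48,0,0,2.54,-2.48,0,0,2.54,-2.48,0,0,2.54,-2.48,0,0,2.54,-2.48,0,0,2.54,-2.48,0,0,2.54,-2.48,0,0,2.54,-2.48,0,0],
  "fingers": 0
}}

```text
time: 1.1
ee_pos: [0.3961, -0.2066, 0.2224]
eef_rot: [0.986, 0.168, -0.0, 0.0]
ft_force: [1.7, -0.1, -0.2]
width: 0.0148
grip_force: 0.0
```

```bash
python3 go.py .4895 -.0165 .15 116.9;python3 - <<'E'
from bench import r
from h import *
ci=r.camera_info('top');im=cv2.imread('pics/top0.png')
a=rect(im,ci,.485,.25,.27,.3,.045);b=rect(im,ci,.485,-.347,.26,.3,.005)
h=cv2.cvtColor(a,cv2.COLOR_BGR2HSV)
for (u,v) in [(301,152),(96,297),(271,325)]:
    m=(((h[...,0]>65)&(h[...,0]<95)&(h[...,1]>110)&(h[...,2]>60))).astype(np.uint8)
    n,l,s,c=cv2.connectedComponentsWithStats(m)
    i=min([k for k in range(1,n) if s[k,4]>600],key=lambda k:np.hypot(*(c[k]-(u,v))))
    (x,y),wh,an=cv2.minAreaRect(np.argwhere(l==i)[:,::-1].astype(np.float32))
    print('band',round(.635-y/1500,4),round(.385-x/1500,4),np.array(wh)/1.5,an,s[i,4])
h=cv2.cvtColor(b,cv2.COLOR_BGR2HSV)
m=((h[...,0]>15)&(h[...,0]<32)&(h[...,1]>130)).astype(np.uint8)
for c in cv2.findContours(m,0,1)[0]:
    if cv2.contourArea(c)>3000:
        (x,y),wh,an=cv2.minAreaRect(c);print('mark',round(.635-y/1500,4),round(-.217-x/1500,4),np.array(wh)/1.5,an)
E
```

```text
t 1.1 pos [ 0.3961 -0.2066  0.2224] psi 19.3 tilt 0.02 j [ 0.82 -0.04 -0.42  1.88 -0.02  1.3  -0.83]
shift cm before turn [ 15.1  -14.86   7.24] turn -97.6
after turn [12.73 16.93  7.24]
band 0.5324 0.1627 [21.16926829 27.23531596] 68.19859313964844 631
band 0.4298 0.214 [19.20000076 42.80000305] 53.13010025024414 852
band 0.4298 0.214 [19.20000076 42.80000305] 53.13010025024414 852
mark 0.4225 -0.3768 [108.60028076  52.22118632] 26.82198143005371
mark 0.4769 -0.2698 [108.22569784  52.47306824] 26.56505012512207
mark 0.494 -0.4129 [108.55227661  52.25784302] 26.886934280395508
```

{"fn": "arm_command", "kwargs": {
  "moves": [2.52,-2.48,0,0,2.52,-2.48,0,0,2.52,-2.48,0,0,2.52,-2.48,0,0,2.52,-2.48,0,0,2.5,-2.46,0,0,0,0,2.5,-7,0,0,3,-7,0,0,3,-7,0,0,3,-7,0,0,2.5,-7,0,0,1.5,-7]
}}

```text
time: 2.1
ee_pos: [0.4876, -0.018, 0.0646]
eef_rot: [0.859, 0.513, -0.001, -0.001]
ft_force: [-1.0, -0.2, -0.6]
width: 0.0007
grip_force: 0.0
```

```bash
python3 go.py .4895 -.0165 .064 61.3
```

```text
t 2.1 pos [ 0.4876 -0.018   0.0646] psi 61.7 tilt 0.19 j [ 0.58  0.27 -0.7   1.96  0.21  0.99 -0.71]
shift cm before turn [0.23 0.1  0.06] turn 0.4
after turn [0.23 0.1  0.06]
```

Well centred (about 2.5 mm off); press.

{"fn": "arm_command", "kwargs": {
  "moves": [0.2,0.1,0.3,0,0,0,0.3,0,0,0,0.25,0,0,0,0,0]
}}

```text
time: 2.43
ee_pos: [0.4916, -0.0167, 0.0597]
eef_rot: [0.861, 0.509, 0.0, 0.0]
ft_force: [-2.7, 0.8, 3.1]
width: 0.0005
grip_force: 1.4
```

{"fn": "arm_command", "kwargs": {
  "moves": [0,0,0.3,0,0,0,0.3,0,0,0,0,0]
}}

```text
time: 2.68
ee_pos: [0.4922, -0.0167, 0.0559]
eef_rot: [0.861, 0.509, 0.0, 0.001]
ft_force: [-12.5, 0.2, 32.9]
width: -0.0
grip_force: 16.3
```

{"fn": "arm_command", "kwargs": {
  "moves": [0,0,-2,0,0,0,-3,-7,0,0,-3,-7,0,0,-3,-7,0,0,-3,-7,0,0,-2,-7,0,0,-2,-7,0,0,0,-7,0,0,0,-6],
  "fingers": 75
}}

```text
time: 3.43
ee_pos: [0.4921, -0.017, 0.2348]
eef_rot: [0.526, 0.851, 0.0, 0.002]
ft_force: [-0.5, 0.1, -1.0]
width: 0.0527
grip_force: 0.0
```

```bash
python3 go.py .5 .16 .22 116.9
```

```text
t 3.43 pos [ 0.4921 -0.017   0.2348] psi 116.6 tilt 0.23 j [ 0.73  0.09 -0.82  1.75  0.07  1.33  0.36]
shift cm before turn [15.48  8.62  1.46] turn -0.3
after turn [15.43  8.71  1.46]
```

{"fn": "arm_command", "kwargs": {
  "moves": [3.1,1.7,0,0,3.1,1.7,0,0,3.1,1.7,0,0,3.1,1.7,0,0,3.1,1.7,0,0,0,0,0,0]
}}

```text
time: 3.93
ee_pos: [0.4975, 0.1675, 0.2339]
eef_rot: [0.525, 0.851, 0.002, -0.0]
ft_force: [-1.3, 0.1, -0.5]
width: 0.065
grip_force: 0.0
```

Run:
```python
from bench import r
from h import *
ci=r.camera_info('wrist');im=r.camera('wrist')[:,:,::-1];np.save('w.npy',im)
import pickle;pickle.dump(ci,open('w.pkl','wb'));print(ci['origin'])
a=rect(im,ci,.485,.25,.27,.3,.045,1900,True)
cv2.imwrite('pics/w1.png',a);print(a.shape)
```

```text
[0.45965693 0.24219314 0.39623551]
(570, 513, 3)
```

View pics/w1.png

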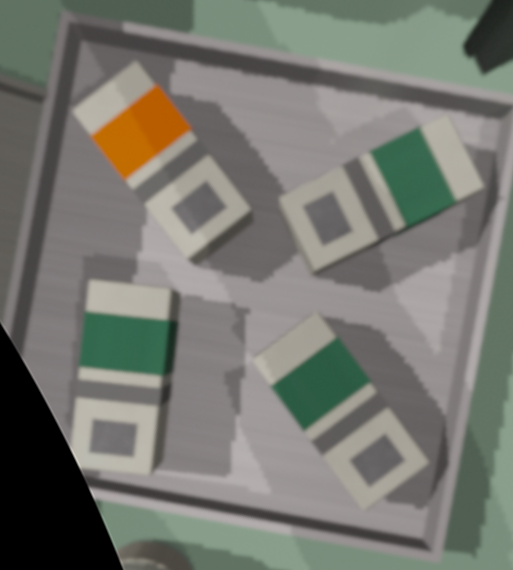

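Measured from two views and agreeing within 2 mm:

| Carton | x, y (m) | Yaw |
|---|---|---|
| A | .5335, .1844 | 116.3° |
| B | .436, .321 | 174.6° |
| C | .419, .205 | 37° |

The sample (orange) is upper left. I'll grasp A first.

```bash
python3 go.py .5335 .1844 .018 116.3
```

```text
t 3.98 pos [0.498  0.1641 0.2336] psi 116.6 tilt 0.12 j [ 0.45  0.21 -0.95  1.67  0.17  1.35 -0.07]
shift cm before turn [ 0.2   4.04 21.56] turn 0.3
after turn [ 0.23  4.04 21.56]
```

{"fn": "arm_command", "kwargs": {
  "moves": [0.1,2,2,0,0.1,2,2.5,0,0,0,3.5,0,0,0,3.5,0,0,0,3.5,0,0,0,2.5,0,0,0,2,0,0,0,1.5,0,0,0,0,0]
}}

```text
time: 4.73
ee_pos: [0.5325, 0.1776, 0.0204]
eef_rot: [0.528, 0.849, -0.002, -0.001]
ft_force: [-0.2, -1.1, -0.5]
width: 0.0652
grip_force: 0.0
```

```bash
python3 go.py .5335 .1844 .018 116.3
```

```text
t 4.73 pos [0.5325 0.1776 0.0204] psi 116.2 tilt 0.22 j [ 0.27  0.54 -0.82  1.8   0.46  1.01 -0.28]
shift cm before turn [0.56 0.39 0.24] turn -0.1
after turn [0.56 0.39 0.24]
```

{"fn": "arm_command", "kwargs": {
  "moves": [0.5,0.3,0.1,0,0,0,0,0]
}}

```text
time: 4.9
ee_pos: [0.535, 0.1864, 0.0235]
eef_rot: [0.528, 0.849, 0.001, 0.001]
ft_force: [0.0, 0.9, 0.6]
width: 0.0652
grip_force: 0.0
```

{"fn": "arm_command", "kwargs": {
  "moves": [0,0,0,0,0,0,0,0,0,0,0,0,0,0,0,0,0,0,0,0],
  "fingers": 30,
  "squeeze": 20
}}

```text
time: 5.32
ee_pos: [0.5344, 0.185, 0.0224]
eef_rot: [0.528, 0.849, 0.0, 0.0]
ft_force: [-0.7, -1.3, 3.2]
width: 0.044
grip_force: 20.0
```

{"fn": "arm_command", "kwargs": {
  "moves": [0,0,-1,0,0,0,-2.5,0,0,0,-3,0,0,0,-3,7,0,0,-2.5,7,0,0,-1,7,0,0,0,7,0,0,0,7,0,0,0,7,0,0,0,7,0,0,0,4]
}}

```text
time: 6.23
ee_pos: [0.5339, 0.1852, 0.1527]
eef_rot: [0.853, 0.522, 0.0, 0.0]
ft_force: [-0.0, -0.6, -1.1]
width: 0.0442
grip_force: 20.0
```

```bash
python3 go.py .494 -.4129 .15 63.3
```

```text
t 6.23 pos [0.5339 0.1852 0.1527] psi 62.9 tilt 0.01 j [ 0.21  0.34 -0.75  1.68  0.25  1.21 -1.07]
shift cm before turn [-55.07  23.67   0.27] turn -0.4
after turn [-55.22  23.31   0.27]
```

{"fn": "arm_command", "kwargs": {
  "moves": [-1.62,0.7,0,0,-3.24,1.38,0,0,-3.24,1.38,0,0,-3.24,1.38,0,0,-3.24,1.38,0,0,-3.24,1.38,0,0,-3.24,1.38,0,0,-3.24,1.38,0,0,-3.24,1.38,0,0,-3.24,1.38,0,0,-3.24,1.38,0,0,-3.24,1.38,0,0]
}}

```text
time: 7.23
ee_pos: [0.5081, -0.2206, 0.1528]
eef_rot: [0.851, 0.525, 0.0, 0.0]
ft_force: [0.4, 0.5, -1.8]
width: 0.0441
grip_force: 20.0
```

{"fn": "arm_command", "kwargs": {
  "moves": [-3.24,1.38,0,0,-3.24,1.38,0,0,-3.24,1.38,0,0,-3.24,1.38,0,0,-3.24,1.38,0,0,-1.62,0.7,0,0,0,0,0,0,0,0,0,0]
}}

```text
time: 7.9
ee_pos: [0.4959, -0.4131, 0.1521]
eef_rot: [0.852, 0.524, 0.0, -0.0]
ft_force: [0.8, 0.5, -1.1]
width: 0.0437
grip_force: 20.0
```

```bash
python3 go.py .494 -.4129 .024 63.3
```

```text
t 7.9 pos [ 0.4959 -0.4131  0.1521] psi 63.2 tilt 0.05 j [ 0.94  0.45 -0.42  1.47  0.19  1.25  0.03]
shift cm before turn [-0.08 -0.17 12.81] turn -0.1
after turn [-0.08 -0.17 12.81]
```

{"fn": "arm_command", "kwargs": {
  "moves": [0,-0.2,2,0,0,0,3,0,0,0,3,0,0,0,2,0,0,0,1,0,0,0,0.8,0,0,0,0.4,0,0,0,0.3,0,0,0,0.2,0,0,0,0,0]
}}

```text
time: 8.73
ee_pos: [0.495, -0.4118, 0.0257]
eef_rot: [0.851, 0.525, 0.0, 0.001]
ft_force: [-0.2, 0.0, -0.9]
width: 0.0438
grip_force: 20.0
```

{"fn": "arm_command", "kwargs": {
  "moves": [0,0,0.2,0,0,0,0.1,0,0,0,0,0]
}}

```text
time: 8.98
ee_pos: [0.4949, -0.4119, 0.0225]
eef_rot: [0.851, 0.525, 0.0, 0.0]
ft_force: [0.8, -0.5, 0.1]
width: 0.0442
grip_force: 20.0
```

{"fn": "arm_command", "kwargs": {
  "moves": [0,0,0,0,0,0,0,0,0,0,0,0,0,0,0,0,0,0,-0.7,0,0,0,-2,0,0,0,-3,0,0,0,-3,0,0,0,-3,0,0,0,-2,0],
  "fingers": 65
}}

```text
time: 9.82
ee_pos: [0.4954, -0.412, 0.163]
eef_rot: [0.851, 0.525, 0.001, 0.002]
ft_force: [0.8, 0.3, 0.5]
width: 0.0566
grip_force: 0.0
```

```bash
python3 go.py .419 .205 .15 37;python3 go.py .436 .321 .15 174.6
```

```text
t 9.82 pos [ 0.4954 -0.412   0.163 ] psi 63.3 tilt 0.2 j [ 0.94  0.44 -0.42  1.47  0.19  1.27  0.03]
shift cm before turn [ 51.69 -34.55   1.15] turn 26.3
after turn [ 31.03 -53.87   1.15]
t 9.82 pos [ 0.4954 -0.412   0.163 ] psi 63.3 tilt 0.2 j [ 0.94  0.44 -0.42  1.47  0.19  1.27  0.03]
shift cm before turn [ 62.82 -38.24   1.13] turn -111.3
after turn [12.81 72.41  1.13]
```

{"fn": "arm_command", "kwargs": {
  "moves": [1.44,-0.96,0,0,2.87,-1.92,0,0,2.87,-1.92,0,0,2.87,-1.92,0,0,2.87,-1.92,0,0,2.87,-1.92,0,0,2.87,-1.92,0,0,2.87,-1.92,0,0,2.87,-1.92,0,0,2.87,-1.92,0,0,2.87,-1.92,0,0,2.87,-1.92,0,0],
  "fingers": 75
}}

```text
time: 10.82
ee_pos: [0.4453, -0.0159, 0.1597]
eef_rot: [0.851, 0.525, 0.0, 0.001]
ft_force: [1.6, 1.0, -0.1]
width: 0.0656
grip_force: 0.0
```

{"fn": "arm_command", "kwargs": {
  "moves": [2.87,-1.92,0,0,2.87,-1.92,0,0,2.87,-1.92,0,0,2.87,-1.92,0,0,2.87,-1.92,0,0,2.87,-1.92,0,0,1.44,-0.96,0,0,0,0,0,7,0,0,0,7,0,0,0,7,0,0,0,5,0,0,0,0]
}}

```text
time: 11.82
ee_pos: [0.418, 0.2054, 0.1595]
eef_rot: [0.948, 0.318, 0.0, 0.0]
ft_force: [0.0, 0.3, 0.5]
width: 0.0651
grip_force: 0.0
```

```bash
python3 go.py .419 .205 .02 37
```

```text
t 11.82 pos [0.418  0.2054 0.1595] psi 37.1 tilt 0.05 j [ 0.33  0.1  -0.91  1.91  0.09  1.17 -1.54]
shift cm before turn [ 0.05  0.08 13.95] turn 0.1
after turn [ 0.05  0.08 13.95]
```

{"fn": "arm_command", "kwargs": {
  "moves": [0,0.1,2,0,0,0,3.5,0,0,0,3.5,0,0,0,2.5,0,0,0,1.5,0,0,0,0.8,0,0,0,0,0]
}}

```text
time: 12.4
ee_pos: [0.4178, 0.2042, 0.02]
eef_rot: [0.947, 0.321, -0.001, -0.0]
ft_force: [-0.4, 0.7, 0.4]
width: 0.065
grip_force: 0.0
```

{"fn": "arm_command", "kwargs": {
  "moves": [0,0,0,0,0,0,0,0,0,0,0,0,0,0,0,0,0,0,0,0],
  "fingers": 30
}}

```text
time: 12.82
ee_pos: [0.4192, 0.2046, 0.0218]
eef_rot: [0.948, 0.32, 0.001, 0.0]
ft_force: [-0.3, -0.6, 5.8]
width: 0.044
grip_force: 20.0
```

{"fn": "arm_command", "kwargs": {
  "moves": [0,0,-1,0,0,0,-2.5,0,0,0,-3,0,0,0,-3,-7,0,0,-2.5,-7,0,0,-1,-7,0,0,0,-5,0,0,0,0]
}}

```text
time: 13.48
ee_pos: [0.4189, 0.2046, 0.1523]
eef_rot: [0.85, 0.527, 0.001, 0.001]
ft_force: [1.4, -0.2, -1.7]
width: 0.0439
grip_force: 20.0
```

```bash
python3 go.py .4769 -.2698 .15 63.3
```

```text
t 13.48 pos [0.4189 0.2046 0.1523] psi 63.5 tilt 0.11 j [ 0.39  0.13 -0.98  1.92  0.12  1.16 -1.1 ]
shift cm before turn [-39.89  26.32   0.25] turn 0.2
after turn [-39.77  26.49   0.25]
```

{"fn": "arm_command", "kwargs": {
  "moves": [-1.42,0.94,0,0,-2.85,1.88,0,0,-2.85,1.88,0,0,-2.85,1.88,0,0,-2.85,1.88,0,0,-2.85,1.88,0,0,-2.85,1.88,0,0,-2.85,1.88,0,0,-2.85,1.88,0,0,-2.85,1.88,0,0,-2.85,1.88,0,0,-2.85,1.88,0,0]
}}

```text
time: 14.48
ee_pos: [0.464, -0.1869, 0.1509]
eef_rot: [0.852, 0.523, -0.0, -0.0]
ft_force: [1.5, 0.3, -1.3]
width: 0.0439
grip_force: 20.0
```

{"fn": "arm_command", "kwargs": {
  "moves": [-2.85,1.88,0,0,-2.85,1.88,0,0,-1.42,0.94,0,0,0,0,0,0,0,0,0,0]
}}

```text
time: 14.9
ee_pos: [0.4741, -0.2701, 0.1505]
eef_rot: [0.852, 0.523, 0.0, -0.001]
ft_force: [-0.0, 0.8, -2.3]
width: 0.0441
grip_force: 20.0
```

```bash
python3 go.py .4769 -.2698 .022 63.3
```

```text
t 14.9 pos [ 0.4741 -0.2701  0.1505] psi 63.1 tilt 0.1 j [ 0.92  0.26 -0.55  1.74  0.15  1.18 -0.15]
shift cm before turn [ 0.14  0.25 12.85] turn -0.2
after turn [ 0.14  0.25 12.85]
```

{"fn": "arm_command", "kwargs": {
  "moves": [0.1,0.2,2,0,0,0,3,0,0,0,3,0,0,0,2,0,0,0,1,0,0,0,0.8,0,0,0,0.4,0,0,0,0.3,0,0,0,0.2,0,0,0,0,0]
}}

```text
time: 15.73
ee_pos: [0.4772, -0.2703, 0.0246]
eef_rot: [0.851, 0.525, 0.0, 0.0]
ft_force: [-1.1, 0.9, -1.5]
width: 0.0441
grip_force: 20.0
```

{"fn": "arm_command", "kwargs": {
  "moves": [0,0,0.15,0,0,0,0.1,0,0,0,0,0]
}}

```text
time: 15.98
ee_pos: [0.4771, -0.2704, 0.022]
eef_rot: [0.851, 0.525, 0.0, 0.0]
ft_force: [0.4, 0.3, -1.3]
width: 0.0438
grip_force: 20.0
```

{"fn": "arm_command", "kwargs": {
  "moves": [0,0,0,0,0,0,0,0,0,0,0,0,0,0,0,0,0,0,-0.7,0,0,0,-2,0,0,0,-3,0,0,0,-3,0,0,0,-3,0,0,0,-2,0],
  "fingers": 65
}}

```text
time: 16.82
ee_pos: [0.4776, -0.2702, 0.1622]
eef_rot: [0.851, 0.525, 0.001, 0.001]
ft_force: [0.7, -0.2, 0.4]
width: 0.0567
grip_force: 0.0
```

```bash
python3 go.py .436 .321 .15 174.6
```

```text
t 16.82 pos [ 0.4776 -0.2702  0.1622] psi 63.3 tilt 0.18 j [ 0.92  0.25 -0.56  1.72  0.14  1.2  -0.14]
shift cm before turn [ 50.96 -30.27   1.11] turn -111.3
after turn [ 9.71 58.47  1.11]
```

{"fn": "arm_command", "kwargs": {
  "moves": [1.5,-0.89,0,0,3.0,-1.78,0,0,3.0,-1.78,0,0,3.0,-1.78,0,0,3.0,-1.78,0,0,3.0,-1.78,0,0,3.0,-1.78,0,0,3.0,-1.78,0,0,3.0,-1.78,0,0,3.0,-1.78,0,0,3.0,-1.78,0,0,3.0,-1.78,0,0],
  "fingers": 75
}}

```text
time: 17.82
ee_pos: [0.448, 0.1319, 0.1586]
eef_rot: [0.851, 0.525, -0.0, 0.0]
ft_force: [1.0, -0.4, 0.3]
width: 0.0654
grip_force: 0.0
```

{"fn": "arm_command", "kwargs": {
  "moves": [3.0,-1.78,0,0,3.0,-1.78,0,0,3.0,-1.78,0,0,3.0,-1.78,0,0,3.0,-1.78,0,0,1.5,-0.89,0,0,0,0,0,-7,0,0,0,-7,0,0,0,-7,0,0,0,-7,0,0,0,-7,0,0,0,-7]
}}

```text
time: 18.82
ee_pos: [0.435, 0.3215, 0.1585]
eef_rot: [0.604, 0.797, -0.0, 0.0]
ft_force: [-0.2, 0.0, -0.5]
width: 0.0657
grip_force: 0.0
```

{"fn": "arm_command", "kwargs": {
  "moves": [0,0,0,-7,0,0,0,-7,0,0,0,-7,0,0,0,-7,0,0,0,-7,0,0,0,-7,0,0,0,-7,0,0,0,-7,0,0,0,-7,0,0,0,-6.3,0,0,0,0]
}}

```text
time: 19.73
ee_pos: [0.4351, 0.3214, 0.1583]
eef_rot: [0.044, 0.999, -0.0, -0.0]
ft_force: [0.3, 0.4, -0.6]
width: 0.0653
grip_force: 0.0
```

```bash
python3 go.py .436 .321 .02 174.6
python3 - <<'E'
from bench import r
from h import *
ci=r.camera_info('top');im=r.camera('top')[:,:,::-1]
b=rect(im,ci,.485,-.347,.26,.3,.045);ci=r.camera_info('wrist');im=r.camera('wrist')[:,:,::-1]
a=rect(im,ci,.46,.28,.27,.3,.045,fish=True)
cv2.imwrite('pics/c2.png',np.hstack([a,b]))
E
```

```text
t 19.73 pos [0.4351 0.3214 0.1583] psi 174.9 tilt 0.04 j [ 0.33  0.55 -1.35  1.72  0.55  1.33  0.35]
shift cm before turn [-0.1  -0.03 13.83] turn 0.3
after turn [-0.1  -0.03 13.83]
```

View pics/c2.png

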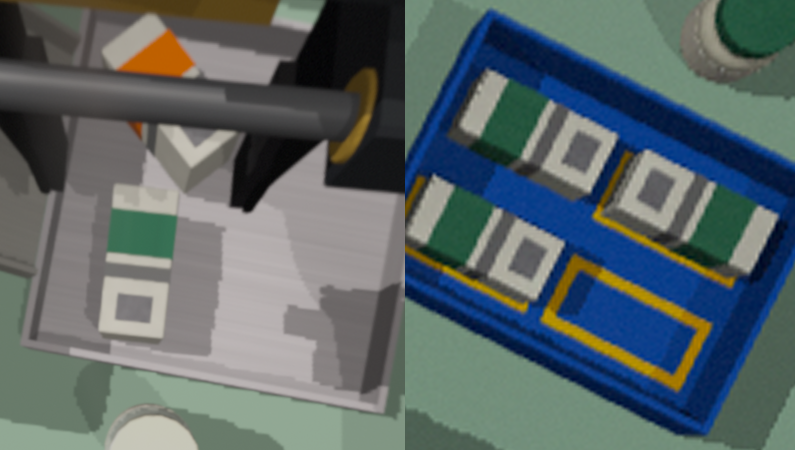

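Both placed cartons sit in line inside their outlines (crop centres (695,210) and (485,238)). The third, at (138,262) in the left crop, is where expected with the fingers clear. Descend.

{"fn": "arm_command", "kwargs": {
  "moves": [0,0,2,0,0,0,3.5,0,0,0,3.5,0,0,0,2.5,0,0,0,1.5,0,0,0,0.7,0,0,0,0,0]
}}

```text
time: 20.42
ee_pos: [0.4352, 0.3213, 0.021]
eef_rot: [0.048, 0.999, -0.0, -0.0]
ft_force: [0.3, 0.1, 0.3]
width: 0.0653
grip_force: 0.0
```

{"fn": "arm_command", "kwargs": {
  "moves": [0,0,0,0,0,0,0,0,0,0,0,0,0,0,0,0,0,0,0,0],
  "fingers": 30
}}

```text
time: 20.83
ee_pos: [0.4361, 0.3217, 0.0224]
eef_rot: [0.047, 0.999, 0.0, 0.001]
ft_force: [-0.3, -1.4, 5.4]
width: 0.0438
grip_force: 20.0
```

{"fn": "arm_command", "kwargs": {
  "moves": [0,0,-1,0,0,0,-2.5,0,0,0,-3,0,0,0,-3,7,0,0,-2.5,7,0,0,-1,7,0,0,0,7,0,0,0,7,0,0,0,7,0,0,0,7,0,0,0,7,0,0,0,7]
}}

```text
time: 21.83
ee_pos: [0.4353, 0.3216, 0.1522]
eef_rot: [0.564, 0.825, 0.0, 0.0]
ft_force: [0.0, -0.2, -1.6]
width: 0.0439
grip_force: 20.0
```

{"fn": "arm_command", "kwargs": {
  "moves": [0,0,0,7,0,0,0,7,0,0,0,7,0,0,0,7,0,0,0,7,0,0,0,7,0,0,0,6.5,0,0,0,0]
}}

```text
time: 22.5
ee_pos: [0.4353, 0.3217, 0.1522]
eef_rot: [0.853, 0.521, 0.0, 0.0]
ft_force: [-1.1, 0.5, -0.4]
width: 0.0439
grip_force: 20.0
```

```bash
python3 go.py .4225 -.3768 .15 63.3
```

```text
t 22.5 pos [0.4353 0.3217 0.1522] psi 62.8 tilt 0.02 j [ 0.09  0.34 -0.95  1.74  0.3   1.22 -1.42]
shift cm before turn [-62.72  30.77   0.22] turn -0.5
after turn [-62.97  30.24   0.22]
```

{"fn": "arm_command", "kwargs": {
  "moves": [-1.57,0.77,0,0,-3.14,1.54,0,0,-3.14,1.54,0,0,-3.14,1.54,0,0,-3.14,1.54,0,0,-3.14,1.54,0,0,-3.14,1.54,0,0,-3.14,1.54,0,0,-3.14,1.54,0,0,-3.14,1.54,0,0,-3.14,1.54,0,0,-3.14,1.54,0,0]
}}

```text
time: 23.5
ee_pos: [0.4297, -0.0821, 0.152]
eef_rot: [0.851, 0.525, -0.0, 0.0]
ft_force: [1.8, -0.1, -1.3]
width: 0.0438
grip_force: 20.0
```

{"fn": "arm_command", "kwargs": {
  "moves": [-3.14,1.54,0,0,-3.14,1.54,0,0,-3.14,1.54,0,0,-3.14,1.54,0,0,-3.14,1.54,0,0,-3.14,1.54,0,0,-3.14,1.54,0,0,-3.14,1.54,0,0,-1.57,0.77,0,0,0,0,0,0,0,0,0,0]
}}

```text
time: 24.42
ee_pos: [0.4259, -0.3781, 0.1513]
eef_rot: [0.852, 0.524, 0.0, -0.001]
ft_force: [-0.1, -0.2, -1.0]
width: 0.0436
grip_force: 20.0
```

```bash
python3 go.py .4225 -.3768 .0225 63.3
```

```text
t 24.42 pos [ 0.4259 -0.3781  0.1513] psi 63.2 tilt 0.07 j [ 1.02  0.3  -0.44  1.68  0.13  1.19  0.08]
shift cm before turn [-0.05 -0.35 12.88] turn -0.1
after turn [-0.05 -0.35 12.88]
```

{"fn": "arm_command", "kwargs": {
  "moves": [0,-0.3,2,0,0,0,3,0,0,0,3,0,0,0,2,0,0,0,1,0,0,0,0.8,0,0,0,0.4,0,0,0,0.3,0,0,0,0.2,0,0,0,0,0]
}}

```text
time: 25.25
ee_pos: [0.4238, -0.3768, 0.0252]
eef_rot: [0.852, 0.523, 0.0, 0.001]
ft_force: [-0.2, -0.9, -0.9]
width: 0.0441
grip_force: 20.0
```

{"fn": "arm_command", "kwargs": {
  "moves": [0,0,0.1,0,0,0,0.1,0,0,0,0,0]
}}

```text
time: 25.5
ee_pos: [0.4235, -0.3767, 0.0228]
eef_rot: [0.852, 0.523, 0.0, 0.0]
ft_force: [-0.1, -0.0, -0.9]
width: 0.0442
grip_force: 20.0
```

{"fn": "arm_command", "kwargs": {
  "moves": [0,0,0,0,0,0,0,0,0,0,0,0,0,0,0,0,0,0,-0.7,0,0,0,-2,0,0,0,-3,0,0,0,-3,0,0,0,-3,0,0,0,-2,0],
  "fingers": 65
}}

```text
time: 26.33
ee_pos: [0.4242, -0.377, 0.1633]
eef_rot: [0.852, 0.523, 0.0, 0.002]
ft_force: [0.6, -0.8, 0.4]
width: 0.0564
grip_force: 0.0
```

```bash
python3 go.py .6123 .0016 .15 63.3
```

```text
t 26.33 pos [ 0.4242 -0.377   0.1633] psi 63.1 tilt 0.19 j [ 1.02  0.28 -0.44  1.68  0.13  1.21  0.08]
shift cm before turn [42.27 -0.35  1.29] turn -0.2
after turn [42.27 -0.21  1.29]
```

{"fn": "arm_command", "kwargs": {
  "moves": [1.76,0,0,0,3.52,0,0,0,3.52,0,0,0,3.52,0,0,0,3.52,0,0,0,3.52,0,0,0,3.52,0,0,0,3.52,0,0,0,3.52,0,0,0,3.52,0,0,0,3.52,-0.2,0,0,3.52,0,0,0],
  "fingers": 0
}}

```text
time: 27.33
ee_pos: [0.6052, -0.013, 0.1603]
eef_rot: [0.852, 0.523, 0.0, 0.0]
ft_force: [0.7, -0.4, -0.7]
width: 0.0005
grip_force: 0.0
```

{"fn": "arm_command", "kwargs": {
  "moves": [1.78,0,0,0,0,0,2,0,0,0,2,0,0,0,0,0]
}}

```text
time: 27.67
ee_pos: [0.6109, 0.0013, 0.1163]
eef_rot: [0.852, 0.524, -0.002, -0.001]
ft_force: [-1.0, -0.7, -0.6]
width: 0.0005
grip_force: 0.0
```

```bash
python3 go.py .6123 .0016 .064 63.3
python3 - <<'E'
from bench import r
from h import *
ci=r.camera_info('top');im=r.camera('top')[:,:,::-1]
cv2.imwrite('pics/t3.png',np.hstack([rect(im,ci,.485,.25,.27,.3,.045),rect(im,ci,.485,-.347,.26,.3,.045)]))
E
```

```text
t 27.67 pos [0.6109 0.0013 0.1163] psi 63.1 tilt 0.29 j [ 0.41  0.46 -0.63  1.6   0.28  1.19 -0.74]
shift cm before turn [0.1  0.14 5.23] turn -0.2
after turn [0.1  0.14 5.23]
```

View pics/t3.png

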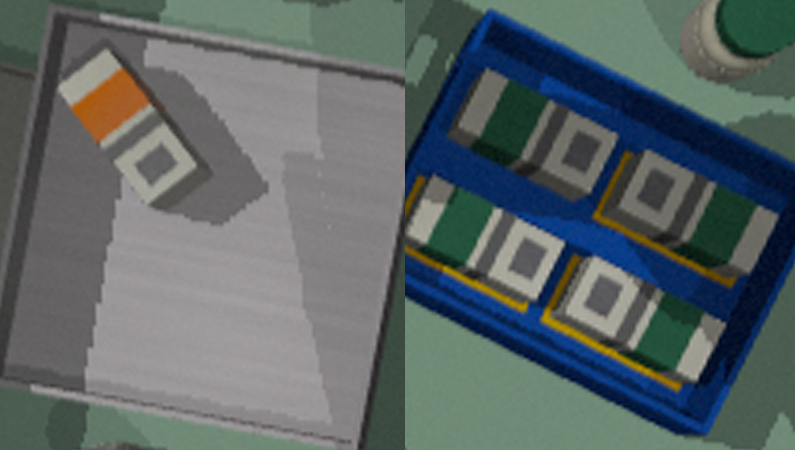

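All three cartons are in their outlines (about (690,212), (485,238) and (638,320)), with the sample and the packed carton unmoved. Press green.

{"fn": "arm_command", "kwargs": {
  "moves": [0.1,0.1,2,0,0,0,2,0,0,0,1,0,0,0,0.4,0,0,0,0.4,0,0,0,0.3,0,0,0,0.2,0,0,0,0,0]
}}

```text
time: 28.38
ee_pos: [0.6147, 0.0014, 0.0573]
eef_rot: [0.852, 0.523, 0.0, 0.0]
ft_force: [-1.1, -0.7, 5.1]
width: 0.0004
grip_force: 2.2
```

{"fn": "arm_command", "kwargs": {
  "moves": [0,0,0.3,0,0,0,0.2,0,0,0,0,0]
}}

```text
time: 28.63
ee_pos: [0.6151, 0.0015, 0.0559]
eef_rot: [0.852, 0.523, 0.0, 0.001]
ft_force: [-15.4, -2.4, 34.9]
width: 0.0002
grip_force: 17.6
```

{"fn": "arm_command", "kwargs": {
  "moves": [0,0,-2,0,0,0,-3,0,0,0,-3,0,0,0,-3,0,0,0,-2,0,0,0,0,0,0,0,0,0]
}}

```text
time: 29.22
ee_pos: [0.615, 0.0018, 0.183]
eef_rot: [0.852, 0.523, 0.001, 0.001]
ft_force: [0.3, 0.5, -2.4]
width: 0.0009
grip_force: 0.0
```

```bash
python3 -c "
from bench import r
print(r.read_state()['ft_force'],r.close_job())"
```

```text
the job is handed in; nothing more can be done
[ 0.32662094  0.50883198 -2.40947171] None
```

I pressed the red key, set the three green-banded cartons on the three marked places, pressed the green key and handed the job in after about 29 s; the hand-in returned no verdict, but the top view just before the green press showed all three in place and the sample and packed carton unmoved.

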